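# Swap the expired standard vial at the back of the buffer caddy

### The job

The black-capped standard vial against the back panel of the grey buffer caddy has expired, and the bottles on both sides leave the gripper no room: first stand both bottles upright on the blue spill tray. Then stand the expired vial in the red-edged cell of the pale wooden vial box, and after it the fresh white-capped vial from the box in its pocket in the caddy; finally put each bottle back upright into the same bay it came from. Leave the other black-capped vial in the box alone, and knock nothing over.

Things in the scene. Friction and masses are not known exactly. Their poses are not given: they have to be found in the camera images.
- blue_bottle: plastic buffer bottle, white body 68 mm across up to about z 105 mm, 148 mm high in all, with a blue screw cap 48 mm across on its top 21 mm (can be gripped and lifted by the cap, which does not turn). About 0.25 kg. Starts upright in one of the caddy's bays; note which. Origin: centre of underside, z up.
- white_bottle: plastic buffer bottle, white body 68 mm across up to about z 105 mm, 148 mm high in all, with a white screw cap 48 mm across on its top 21 mm (can be gripped and lifted by the cap, which does not turn). About 0.25 kg. Starts upright in one of the caddy's bays; note which. Origin: centre of underside, z up.
- old_vial: glass screw-cap vial, 25 mm in diameter, 64 mm high, black cap 24 mm in diameter on the top 14 mm. About 22 g. The expired one: starts upright in the caddy's vial pocket. Origin: centre of its underside, z up.
- fresh_vial: glass screw-cap vial, 25 mm in diameter, 64 mm high, white cap 24 mm in diameter on the top 14 mm. About 22 g. The fresh one: starts upright in one of the two cells of the vial box that are not edged red. Origin: centre of its underside, z up.
- other_vial: glass screw-cap vial, 25 mm in diameter, 64 mm high, black cap 24 mm in diameter on the top 14 mm. About 22 g. Stands in the other of those two cells and stays there. Origin: centre of its underside, z up.
- caddy: fixed grey bottle caddy, 90 x 220 mm, walls 4 mm thick, 30 mm high; back wall (+x) is a panel 80 mm high. Two bays 82 x 82 mm inside, floor z 12 mm, centres (0, +65), (0, -65) mm. Between them, against the panel, the vial pocket, 41 x 40 mm inside, floor z 5 mm, centre (+20.5, 0) mm; in front a stirring bar, fixed. Origin: centre of underside, on bench; x to its back, y lengthwise; yaw to 0.3.
- vial_box: fixed pale wooden vial box, 48 x 138 mm, walls 3 mm thick, 28 mm high. Three cells in a row along y, 42 x 42 mm inside, floors at z 4 mm, centred at y = +45, 0, -45 mm; the one at +45 has red edges and floor and starts empty. Origin: centre of underside, on the bench, z up; yaw within 0.3 rad. Left or right of the caddy.
- spill_tray: fixed blue spill tray, 130 x 210 mm (longer along y), floor at z 8 mm, rim 4 mm thick, 20 mm high; starts empty; holds both bottles side by side, e.g. at y = +48 and -48 mm. Origin: centre of underside, on the bench, z up; yaw within 0.3 rad. On the other side of the caddy from the vial box.
Mind the look-alikes: they are no part of the job. Leave any pink or turquoise look-alike of the fresh_vial alone.

How it is judged:
By the outcome, as a careful person would: the job done as asked, in the order asked, and still so for the second after the job is handed in, with the robot touching nothing.
It also fails if it takes over 120 s, if anything falls off the work surface, if the arm or the gripper's body presses on something with over 40 N, if the wrist force passes 120 N, or if a joint passes its speed limit or range.

### The arm

A 7-joint arm with a two-finger parallel gripper is mounted at the origin on a cart in front of the work surface, level with it; the furniture and walls round the work are solid. World frame = base frame: x ahead of the robot, y to its left, z up, the work surface at z = 0. Lengths are in m, angles in rad, forces in N, time in s.
With the tool pointing down it reaches from about 0.4 to 0.925 m from the base axis. Payload 5.6 kg.
Tool frame: the origin (TCP) lies midway between the tips of the shut fingers; the grasp point (between the pads) lies 19 mm behind it; z points along the fingers, y is the line along which they close (so a half turn about z gives the same grasp; the last joint's range is limited). The gripper opens to 85 mm and grips with 20 to 120 N. Pads are 22 mm wide; open, the fingers measure 114 mm over their backs; the gripper's body (76 mm by 85 mm) begins 54 mm behind the grasp point. The pads swing forward as they close: fully open they stand 13 mm farther back than shut.
Start: joints at [-1.367, 0.468, -0.012, 1.603, 0.006, 1.071, -0.056], TCP at [0.159, 0.63, 0.231] pointing down, gripper open.
Joint ranges: [-2.53, 2.53], [-0.31, 2.02], [-1.57, 1.55], [0.28, 2.44], [-1.29, 4.43], [0.15, 1.84], [-2.92, 2.92]. Speed limits (rad/s): [2.57, 2.57, 3.14, 3.14, 3.14, 3.14, 3.14].

### API

Orientations are given as a rotation vector (axis times angle).
In Python, from plant import robot, vision, hand_in, monitor gives the robot as it stands. Calls block until the motion is done:
- robot.movep(position, orientation): joint-space move of the TCP to a pose.
- robot.move_l(position, rotation=None, vel=0.15, threshold=None): straight line of the TCP; rotation=None keeps the orientation; vel is the mean speed in m/s. With threshold (N) it stops when the force on the tool has changed by that much, and returns True; else False.
- robot.move_joints(angles): joint-space move.
- robot.set_gripper(opening, grip_force=None): opening from 0.0 (shut) to 1.0 (fully open); grip_force is the grip in N (None keeps the last); returns when the fingers have stopped.
- robot.dwell(seconds).
- robot.inverse_kinematics(position, orientation): joint angles nearest the present ones, or None.
- vision.camera(name): name is "side" or "top" or "wrist"; returns the picture (384x512x3 uint8, red, green, blue); there is no depth.
- vision.camera_model(name): a dict with "vfov" (degrees; the focal length in pixels is half the picture's height over the tangent of half this angle, whatever the lens; pixels are square), "cx", "cy" (the principal point, pixels), "eye" and "orientation" of the camera in the world; the wrist camera has in their place "hand_eye" (4x4, takes a point from camera to tool coordinates, whose origin is the TCP and whose axes are the flange's). Camera axes: x right, y down, z forward; pixel columns grow to the right and rows downward; lengths in m; the calibration is good to about 2 mm. A picture is of the moment at which its call begins: read the wrist's pose just before it. camera_model takes no time and is no camera call.
A pose or a line that the arm cannot do raises robot.MotionError and nothing moves.
- hand_in(): hands the job in; it is judged then, once.
Readings, each from a call of its own:
- monitor.get_clock(): time.
- monitor.get_joint_pos(): joint angles.
- monitor.get_qvel(): joint speeds.
- monitor.get_effort(): joint torques, N m.
- monitor.get_eef_pos(): TCP position.
- monitor.get_tool_rot(): TCP orientation.
- monitor.get_contact_force(): force on the tool from outside, world axes, zero at the start.
- monitor.get_moment(): the same for the moment, N m.
- monitor.get_finger_gap(): opening from 0.0 (shut) to 1.0 (fully open).
- monitor.get_grasp_force(): force on a finger pad.
Only numpy, scipy, OpenCV 4.12 (cv2) and the standard library are available. Lean on these libraries where they do the work, as an engineer would, in place of code of your own. Each camera call takes 0.05 s, during which the arm holds its last target. There are 200 camera calls.

## Working session

There is one attempt and no reset: what is moved stays moved. The work goes in short steps, each a Python script; the robot and the scene stay as the last script left them, time stands still between calls to the robot, and variables do not carry over. Pictures are saved under pics/ and viewed, at most 14 in all, crops included, and the job is handed in when it is done.

```bash
mkdir -p pics; ls; python3 - <<'E'
from plant import robot, vision, hand_in, monitor
import cv2,numpy as np
for n in ("top","side"):
    im=vision.camera(n); cv2.imwrite(f"pics/{n}0.png",cv2.resize(im[:,:,::-1],(800,600),interpolation=cv2.INTER_CUBIC)); np.save(f"pics/{n}0.npy",im)
    print(n,vision.camera_model(n))
print(vision.camera_model("wrist"),monitor.get_tool_rot(),monitor.get_eef_pos(),monitor.get_clock())
E
```

```text
pics
top {'vfov': 55.47183470629495, 'cx': 258.6380888193331, 'cy': 189.4737528058125, 'eye': array([ 0.35224259, -0.01731391,  1.03631186]), 'orientation': array([-2.15715319,  2.1178907 , -0.17609083])}
side {'vfov': 43.971213543991624, 'cx': 256.5538143163836, 'cy': 187.58376574192877, 'eye': array([ 0.93844877, -0.35009809,  0.99683174]), 'orientation': array([-2.40186565, -1.1077037 ,  0.2967316 ])}
{'vfov': 62.67962379008592, 'cx': 252.16696576935956, 'cy': 191.96461069554724, 'hand_eye': array([[ 1.34459402e-04, -9.51423164e-01, -3.07886252e-01,
         7.86410349e-02],
       [ 9.99999898e-01,  2.60714670e-04, -3.68936863e-04,
        -7.53950860e-04],
       [ 4.31285540e-04, -3.07886171e-01,  9.51423102e-01,
        -1.41485717e-01],
       [ 0.00000000e+00,  0.00000000e+00,  0.00000000e+00,
         1.00000000e+00]])} [-3.86847578e-01 -3.11760822e+00  2.58348968e-03] [0.15874595 0.62978374 0.23040367] 0.1
```

View pics/top0.png

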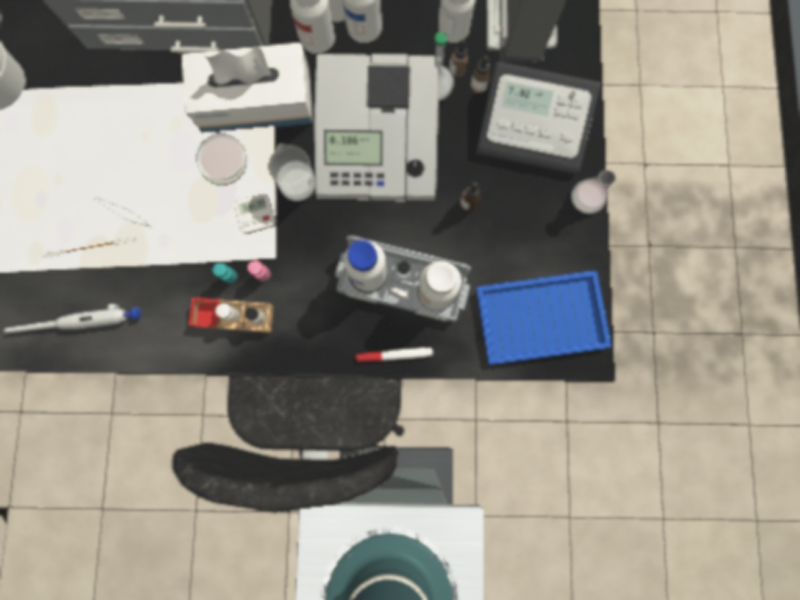

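View pics/side0.png

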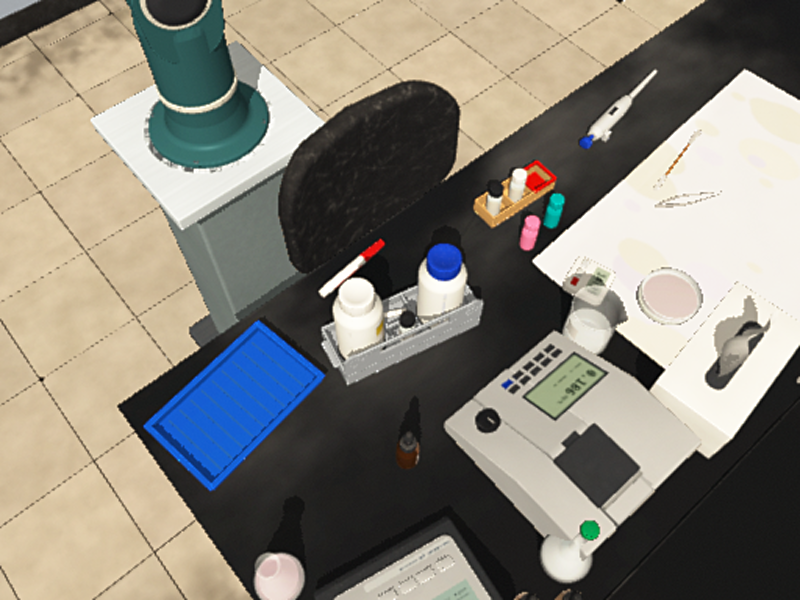

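Top view (800x600 px): the caddy is at about (403,278), with the blue-capped bottle in its left (+y) bay at cap (363,255) and the white-capped bottle in its right (-y) bay at cap (440,275). Between them is a black-capped vial at (404,267). The vial box is on the left at about (231,315), red cell at (207,312). The tray is on the right at about (543,317).

Candidates that could be confused:
- **Old vial:** the black cap in the caddy (404,267), or the black cap in the box (255,315), which has to stay.
- **Fresh vial:** the white cap in the box (226,312), or the pink (259,270) and turquoise (224,271) look-alikes outside it.
- **Bottles:** blue cap (363,255) and white cap (440,275). The bottles at the back of the bench are not part of the job.

Next I'll check the geometry and take close views with the wrist camera.

```bash
cat > h.py <<'E'
from plant import robot, vision, hand_in, monitor
import cv2,numpy as np
from scipy.spatial.transform import Rotation as R
def cam(n,pose=None):
    m=vision.camera_model(n); f=192/np.tan(np.radians(m['vfov']/2))
    if n=='wrist':
        T=np.eye(4);T[:3,:3]=R.from_rotvec(pose[1]).as_matrix();T[:3,3]=pose[0];T=T@m['hand_eye'];Rm,e=T[:3,:3],T[:3,3]
    else: Rm,e=R.from_rotvec(m['orientation']).as_matrix(),m['eye']
    return Rm,np.array(e),f,m['cx'],m['cy']
def ray(c,p):
    Rm,e,f,cx,cy=c; d=Rm@np.array([(p[0]-cx)/f,(p[1]-cy)/f,1]); return e,d/np.linalg.norm(d)
def onz(c,p,z):
    e,d=ray(c,p); return e+d*(z-e[2])/d[2]
def tri(*cp):
    A=np.zeros((3,3));b=np.zeros(3);L=[]
    for c,p in cp:
        e,d=ray(c,p);P=np.eye(3)-np.outer(d,d);A+=P;b+=P@e;L.append((P,e))
    x=np.linalg.solve(A,b); return x,max(np.linalg.norm(P@(x-e)) for P,e in L)
def proj(c,X):
    Rm,e,f,cx,cy=c; q=(np.asarray(X)-e)@Rm; return q[...,:2]/q[...,2:]*f+[cx,cy]
def down(phi):  # tool z down, tool x axis at world angle phi
    x=np.array([np.cos(phi),np.sin(phi),0]);z=np.array([0,0,-1.]);return R.from_matrix(np.c_[x,np.cross(z,x),z]).as_rotvec()
def shot(name):
    pose=(monitor.get_eef_pos(),monitor.get_tool_rot()); im=vision.camera('wrist')
    np.savez(f'pics/{name}.npz',im=im,p=pose[0],r=pose[1]); cv2.imwrite(f'pics/{name}.png',cv2.resize(im[:,:,::-1],(800,600),interpolation=cv2.INTER_CUBIC)); return pose
def load(name):
    d=np.load(f'pics/{name}.npz'); return cam('wrist',(d['p'],d['r']))
E
python3 - <<'E'
from h import *
t,s=cam('top'),cam('side'); k=1/1.5625
print('rot x axis',R.from_rotvec(monitor.get_tool_rot()).as_matrix().round(3))
P={'blue':((363,253),(444,258)),'white':((441,274),(356,293)),'old':((404,267),(408,319)),'fresh':((226,311),(519,172)),'other':((255,313),(494,187)),
'tray_far_right':((598,273),(150,428)),'trayBL':((487,363),(261,322)),'trayBR':((609,348),(211,487)),'trayTL':((478,287),(325,376)),
'chairtop_left':((175,460),(425,85)),'beaker':((297,180),(608,275))}
for n,(a,b) in P.items(): print(n,*[v.round(3) if hasattr(v,'round') else v for v in tri((t,np.array(a)*k),(s,np.array(b)*k))])
for p in [(188,327),(192,298),(271,332),(273,303),(478,287),(598,273),(609,348),(487,363)]: print(p,onz(t,np.array(p)*k,.025).round(3))
for p in [(175,460),(395,460)]: print(onz(t,np.array(p)*k,.1).round(3))
E
```

```text
rot x axis [[-0.97   0.244 -0.   ]
 [ 0.244  0.97  -0.002]
 [-0.    -0.002 -1.   ]]
blue [0.564 0.049 0.159] 0.0
white [ 0.531 -0.075  0.162] 0.001
old [ 0.564 -0.015  0.063] 0.001
fresh [0.48  0.288 0.072] 0.003
other [0.477 0.237 0.073] 0.002
tray_far_right [ 0.529 -0.35   0.156] 0.029
trayBL [ 0.402 -0.167  0.009] 0.001
trayBR [ 0.473 -0.401 -0.145] 0.049
trayTL [ 0.539 -0.15   0.018] 0.001
chairtop_left [0.22  0.346 0.04 ] 0.018
beaker [0.708 0.184 0.138] 0.026
(188, 327) [0.455 0.365 0.025]
(192, 298) [0.507 0.362 0.025]
(271, 332) [0.449 0.217 0.025]
(273, 303) [0.501 0.217 0.025]
(478, 287) [ 0.537 -0.151  0.025]
(598, 273) [ 0.567 -0.368  0.025]
(609, 348) [ 0.432 -0.382  0.025]
(487, 363) [ 0.401 -0.166  0.025]
[0.235 0.341 0.1  ]
[ 0.242 -0.008  0.1  ]
```

```bash
python3 - <<'E'
from h import *
phi=np.pi
robot.move_l([.2,.6,.3])
V={'b1':([.42,.30,.24],phi),'b2':([.42,.22,.24],phi),'c1':([.48,.05,.30],phi),'c2':([.48,-.08,.30],phi),'t1':([.42,-.25,.30],phi)}
for n,(p,a) in V.items():
    try: robot.movep(p,down(a)); print(n,shot(n)[0].round(3),monitor.get_clock())
    except robot.MotionError as e: print(n,e)
E
```

```text
b1 [0.419 0.301 0.24 ] 2.2833
b2 [0.42 0.22 0.24] 2.75
c1 [0.48  0.052 0.299] 3.5833
c2 [ 0.48  -0.079  0.299] 4.2167
t1 [ 0.421 -0.248  0.3  ] 5.0167
```

View pics/b1.png

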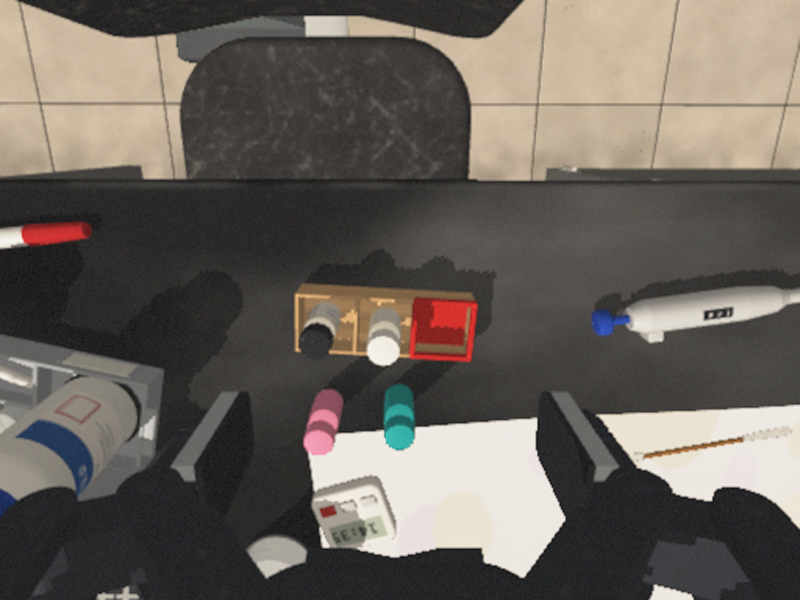

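View pics/b2.png

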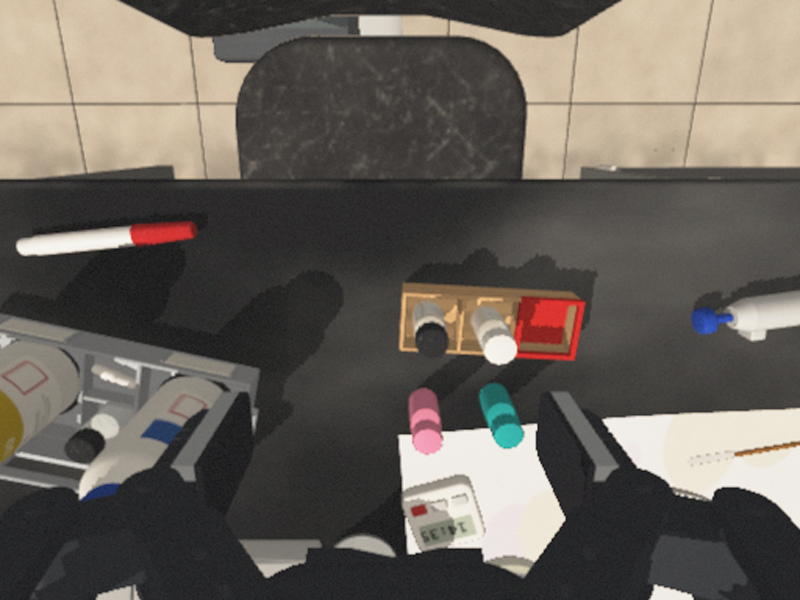

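View pics/c1.png

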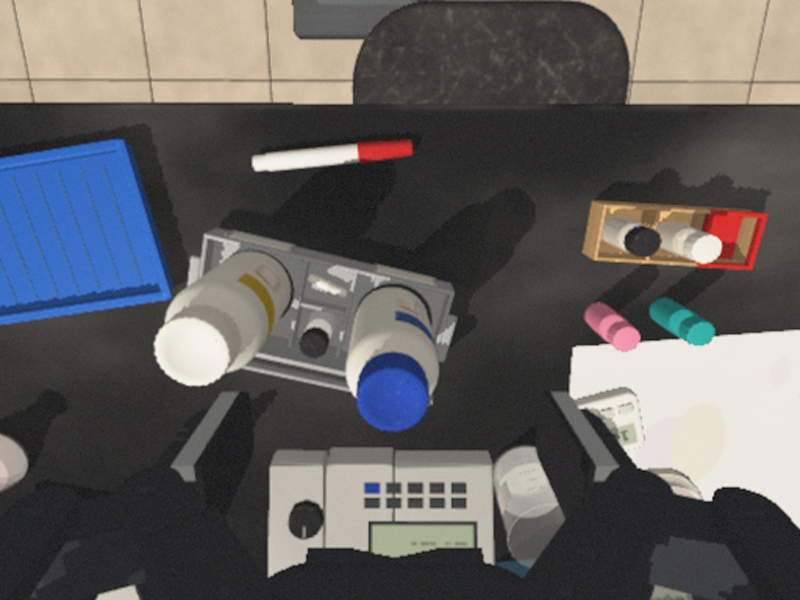

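View pics/c2.png

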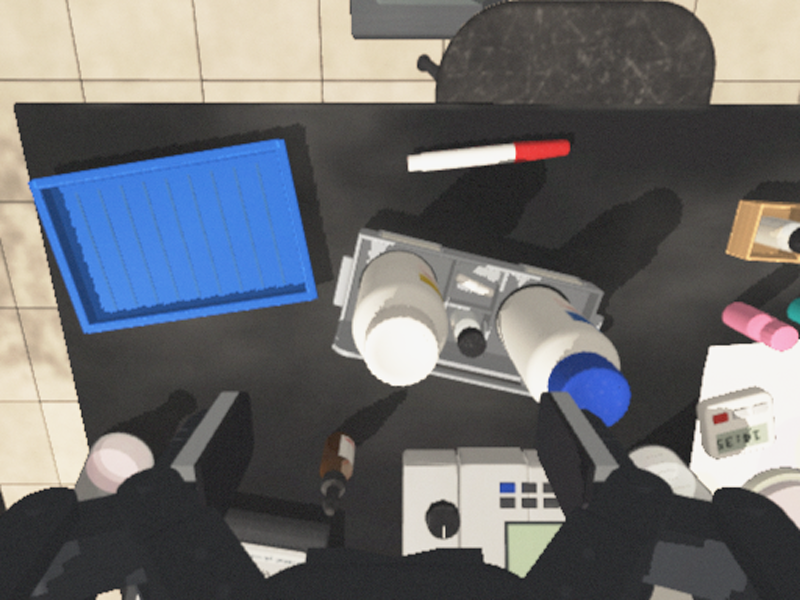

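View pics/t1.png

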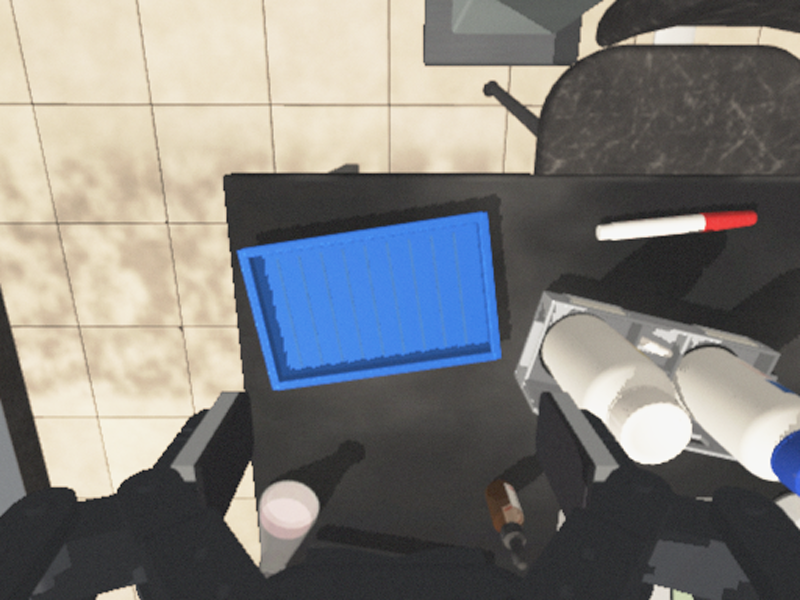

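The wrist views show the same layout. In c1, caps are white bottle (193,349), blue bottle (393,398), old vial (314,342). In c2 they are (402,350), (589,388) and (471,342). In b1 the box holds the black cap (317,341) at -y, the white cap (383,351) in the middle and the red cell empty at +y. Next I'll triangulate and take one close crop to confirm the choices.

```bash
python3 - <<'E'
from h import *
from scipy.optimize import least_squares
C={n:load(n) for n in('b1','b2','c1','c2','t1')}; k=1/1.5625
def T(*a): return tri(*[(C[n],np.array(p)*k) for n,p in a])
for n,a in {'white':(('c1',(193,349)),('c2',(402,350)),('t1',(656,427))),'blue':(('c1',(393,398)),('c2',(589,388))),'old':(('c1',(314,342)),('c2',(471,342))),
 'other':(('b1',(317,341)),('b2',(431,341)),('c1',(642,240))),'fresh':(('b1',(383,351)),('b2',(499,348)),('c1',(706,248))),
 'turq':(('b1',(399,438)),('b2',(508,436))),'pink':(('b1',(319,442)),('b2',(428,442))),
 'boxNL':(('b1',(297,286)),('b2',(404,284))),'boxNR':(('b1',(477,301)),('b2',(585,298))),'boxFR':(('b1',(471,360)),('b2',(577,360))),'boxFL':(('b1',(296,353)),('b2',(401,351))),
 'trNL':(('t1',(239,250)),('c2',(32,182))),'trNR':(('t1',(486,212)),('c2',(281,141))),'trFR':(('t1',(500,358)),('c2',(314,298))),'trFL':(('t1',(275,389)),('c2',(88,332)))}.items():
    x,e=T(*a); print(n,x.round(4),round(e,4))
def fit(obs,L,x0):
    def f(v):
        c,s=np.cos(v[2]),np.sin(v[2]); r=[]
        for n,i,p in obs:
            l=L[i]; X=[v[0]+c*l[0]-s*l[1],v[1]+s*l[0]+c*l[1],l[2]]; r+=list(proj(C[n],X)-np.array(p)*k)
        return r
    s=least_squares(f,x0,loss='soft_l1'); return s.x.round(4),np.round(s.fun,1)
def rect(a,b,z): return {'NL':(-a,-b,z),'NR':(-a,b,z),'FR':(a,b,z),'FL':(a,-b,z)}
print('box',fit([('b1','NL',(297,286)),('b1','NR',(477,301)),('b1','FR',(471,360)),('b1','FL',(296,353)),('b2','NL',(404,284)),('b2','NR',(585,298)),('b2','FR',(577,360)),('b2','FL',(401,351))],rect(.024,.069,.028),[.48,.28,0]))
print('tray',fit([('t1','NL',(239,250)),('t1','NR',(486,212)),('t1','FR',(500,358)),('t1','FL',(275,389)),('c2','NL',(32,182)),('c2','NR',(281,141)),('c2','FR',(314,298)),('c2','FL',(88,332))],rect(.065,.105,.02),[.48,-.26,.13]))
print('caddy',fit([('c1','NL',(207,232)),('c1','NR',(452,284)),('c2','NL',(363,232)),('c2','NR',(604,287))],rect(.045,.110,.03),[.54,-.01,-.26]))
im=np.load('pics/c1.npz')['im']; a=cv2.resize(im[140:285,90:300,::-1],(800,552),interpolation=cv2.INTER_CUBIC); cv2.imwrite('pics/crop1.png',a)
E
```

```text
white [ 0.525  -0.0744  0.1558] 0.0019
blue [0.5604 0.0507 0.1482] 0.0032
old [ 0.5606 -0.0152  0.0608] 0.0
other [0.4751 0.2457 0.0596] 0.0011
fresh [0.4792 0.2927 0.0659] 0.0009
turq [0.5526 0.3046 0.0617] 0.0003
pink [0.5563 0.2446 0.0626] 0.0003
boxNL [0.4457 0.2267 0.021 ] 0.0005
boxNR [0.455  0.3633 0.0278] 0.0007
boxFR [0.5018 0.3601 0.0348] 0.0005
boxFL [0.4975 0.2245 0.0295] 0.0005
trNL [ 0.4346 -0.386   0.0134] 0.0001
trNR [ 0.4005 -0.1712  0.0202] 0.0009
trFR [ 0.534  -0.1505  0.0234] 0.0003
trFL [ 0.5706 -0.3635  0.015 ] 0.0002
box (array([ 0.4759,  0.2942, -0.0572]), array([-1. ,  3.1,  1. ,  0.1,  0.5, -0.5, -0.3, -2.1,  0.1,  3.9,  1. ,
        1.2, -0.8, -1.3, -0.4, -1.4]))
tray (array([ 0.483 , -0.2657,  0.1539]), array([ 3.3,  1.3, -0.9,  2.3, -1.4, -2.6,  1.6, -2.9,  1.5,  0.5, -0.2,
        1.1, -0.8, -2.9, -0.3, -3.3]))
caddy (array([ 0.5415, -0.0108, -0.2177]), array([-2.1, -0.2,  3.3,  1.8, -2.2, -0.1,  2.4, -0.3]))
```

View pics/crop1.png

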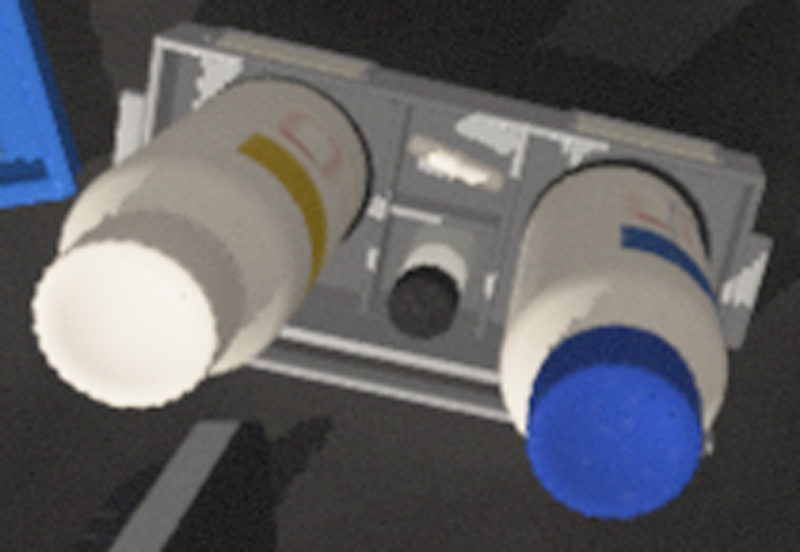

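The crop confirms it. The old vial has a black cap and stands in the pocket behind the stirring bar, at crop (424,301). White-capped bottle is on the left (-y bay), the blue one on the right (+y bay). Now one mosaic of hover views to get accurate grasp centres.

```bash
python3 - <<'E'
from h import *
V={'hb':([.561,.050,.30],np.pi-.25),'hw':([.526,-.0745,.30],np.pi-.25),'ho':([.561,-.0152,.22],np.pi-.25),'hf':([.478,.292,.2],np.pi/2-.06)}
ims=[]
for n,(p,a) in V.items():
    robot.move_l([*monitor.get_eef_pos()[:2],.30],vel=.4)
    for aa in (a,a-np.pi):
        try: robot.movep([*p[:2],.3],down(aa)); robot.move_l(p,vel=.3); break
        except robot.MotionError as e: print(n,aa,e)
    robot.dwell(.3); q=shot(n); print(n,q[0].round(4),monitor.get_joint_pos().round(2),monitor.get_clock())
    im=np.load(f'pics/{n}.npz')['im']
    u,v=proj(load(n),[*p[:2],.16 if n in('hb','hw') else .068]).round().astype(int); u0,v0=u-64,v-48; print('crop origin',u0,v0)
    ims.append(cv2.resize(im[v0:v0+96,u0:u0+128,::-1],(400,300),interpolation=cv2.INTER_CUBIC))
robot.move_l([*monitor.get_eef_pos()[:2],.30],vel=.4)
cv2.imwrite('pics/mos.png',np.vstack([np.hstack(ims[:2]),np.hstack(ims[2:])]))
E
```

```text
hb [0.561  0.0499 0.3   ] [-0.46  0.26  0.38  1.76 -0.11  1.14  1.27] 7.1167
crop origin 189 131
hw [ 0.5261 -0.0743  0.2999] [-0.31  0.2   0.45  1.84 -0.1   1.13  1.5 ] 8.55
crop origin 189 131
ho [ 0.5619 -0.0153  0.2217] [-0.36  0.34  0.4   1.86 -0.16  0.98  1.43] 9.9417
crop origin 189 126
hf [0.4788 0.2925 0.2017] [-0.92  0.36  0.39  1.88 -0.17  0.94 -0.51] 12.8333
crop origin 187 133
```

View pics/mos.png

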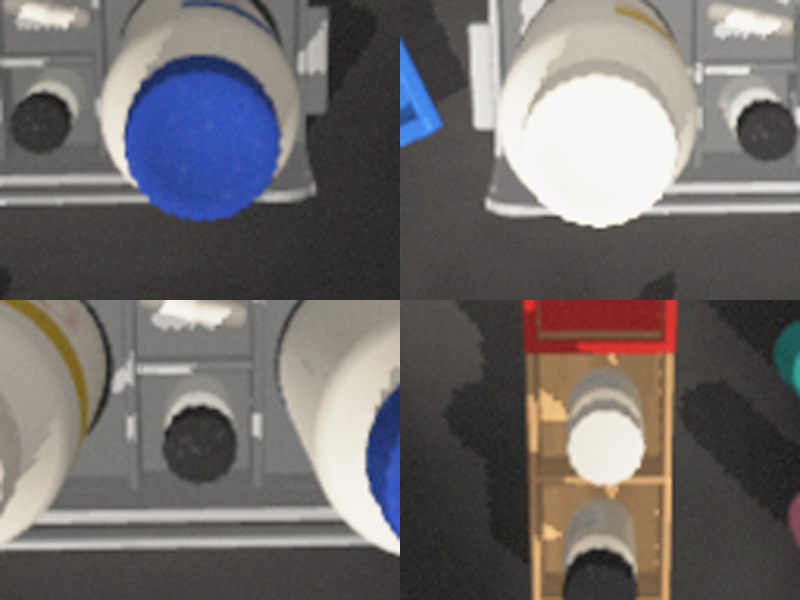

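Mosaic (tile px): blue cap centre (203,142), white (200,150), old black cap (200,144) centred in the pocket, and fresh white cap (206,147) in the middle cell. The red cell is above it and the other black vial below. Next: grasp centres, then white bottle to the tray.

```bash
cat >> h.py <<'E'
def tile(n,o,p,z): return onz(load(n),(o[0]+(p[0]+.5)/3.125-.5,o[1]+(p[1]+.5)/3.125-.5),z)
Z0=.30
def go(xy,phi,z=Z0,vel=.35):
    p=monitor.get_eef_pos()
    if p[2]<z-.005: robot.move_l([*p[:2],z],vel=.3)
    robot.move_l([*xy,z],down(phi),vel=vel)
E
python3 - <<'E'
from h import *
B=tile('hb',(189,131),(203,142),.16);W=tile('hw',(189,131),(200,150),.16);O=tile('ho',(189,126),(200,144),.069);F=tile('hf',(187,133),(206,147),.068)
print(B,W,O,F)
c=lambda p,z:tile('ho',(189,126),p,z).round(4)
print('panel in',c((100,213),.08),c((300,213),.08),'pocket L/R',c((137,130),.03),c((258,130),.03),'front',c((197,67),.03))
b=lambda p,z:tile('hf',(187,133),p,z).round(4)
print('divider red/mid',b((127,50),.028),b((270,50),.028),'mid/other',b((133,180),.028),b((268,180),.028))
np.savez('pos.npz',B=B,W=W,O=O,F=F)
ph=np.pi-.25
robot.set_gripper(1.0,60)
go(W[:2],ph,.24); robot.move_l([*W[:2],.125],vel=.1,threshold=8)
print('z',monitor.get_eef_pos(),monitor.get_contact_force().round(2))
robot.set_gripper(0,60); print(monitor.get_finger_gap(),monitor.get_grasp_force(),monitor.get_eef_pos(),monitor.get_contact_force().round(2),monitor.get_clock())
E
```

```text
[0.55909703 0.05189664 0.16      ] [ 0.52632324 -0.0737565   0.16      ] [ 0.55937131 -0.01384593  0.069     ] [0.47967665 0.29338661 0.068     ]
panel in [ 0.57   -0.0478  0.08  ] [0.585  0.0108 0.08  ] pocket L/R [ 0.5589 -0.0362  0.03  ] [0.5693 0.0045 0.03  ] front [ 0.5428 -0.0106  0.03  ]
divider red/mid [0.4557 0.3161 0.028 ] [0.5016 0.3133 0.028 ] mid/other [0.454  0.2722 0.028 ] [0.4992 0.2695 0.028 ]
z [ 0.52681289 -0.0738265   0.12557756] [-0.51  0.8   0.01]
0.5537589452813328 53.86189356868272 [ 0.52763092 -0.07442029  0.12690868] [-2.01 -0.27 11.43] 17.1167
```

```bash
cat >> h.py <<'E'
def put(xy,phi,z,thr=6,zc=.24,vel=.25,opening=1.0):
    go(xy,phi,zc,vel); print('carry gap',round(float(monitor.get_finger_gap()),3),monitor.get_contact_force().round(1))
    robot.move_l([*xy,z+.03],vel=.15); robot.dwell(.2)
    hit=robot.move_l([*xy,z-.006],vel=.03,threshold=thr)
    print('hit',hit,monitor.get_eef_pos().round(4)); robot.set_gripper(opening); p=monitor.get_eef_pos(); robot.move_l([*p[:2],zc],vel=.2)
E
python3 - <<'E'
from h import *
d=np.load('pos.npz');B=d['B'];ph=np.pi-.25
put((.4904,-.3134),ph,.1225)
go(B[:2],ph,.24); robot.move_l([*B[:2],.125],vel=.1,threshold=8)
robot.set_gripper(0,60); print(monitor.get_finger_gap(),monitor.get_eef_pos().round(4))
put((.4757,-.2186),ph,.1225)
go((.42,-.25),np.pi,.3); shot('t2'); go((.54,-.015),ph,.22); robot.dwell(.3); shot('c3'); print(monitor.get_clock())
a=cv2.imread('pics/t2.png');b=cv2.imread('pics/c3.png')
cv2.imwrite('pics/m2.png',np.hstack([cv2.resize(a,(400,300)),b[150:450,200:600]]))
E
```

```text
carry gap 0.545 [-0.3 -0.9 -2.3]
hit True [ 0.4903 -0.3133  0.1234]
0.5568308042592512 [0.5599 0.0509 0.1266]
carry gap 0.544 [-0.1  1.1 -2.3]
hit True [ 0.4756 -0.2186  0.124 ]
31.7167
```

View pics/m2.png

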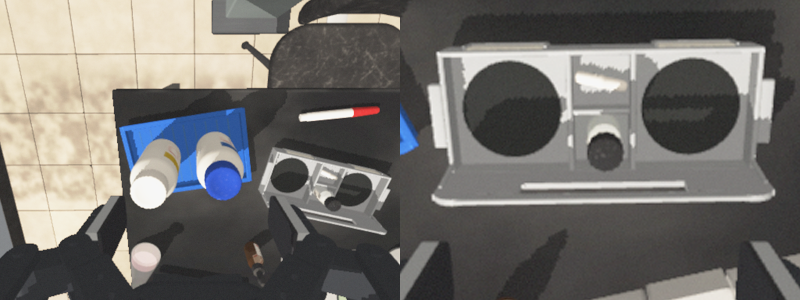

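Left half: both bottles stand upright on the tray, white at (147,190) and blue at (222,180). Right half: the caddy is clear and the old vial stands in its pocket at (605,150), bay floors at about (515,109) and (690,107). Now the old vial.

```bash
python3 - <<'E'
from h import *
d=np.load('pos.npz');O=d['O'];ph=np.pi-.25
k=1/1.5625
print('bays',onz(load('c3'),np.array((315,259))*k,.012),onz(load('c3'),np.array((490,257))*k,.012), 'vial',onz(load('c3'),np.array((404,303))*k,.069), 'pocket',onz(load('c3'),np.array((403,287))*k,.03))
robot.set_gripper(.6,30)
go(O[:2],ph,.2); robot.move_l([*O[:2],.07],vel=.15); hit=robot.move_l([*O[:2],.034],vel=.06,threshold=4)
print(hit,monitor.get_eef_pos().round(4))
robot.set_gripper(0,30); print(monitor.get_finger_gap(),monitor.get_grasp_force(),monitor.get_eef_pos().round(4),monitor.get_contact_force().round(1))
robot.move_l([*O[:2],.2],vel=.12); print(monitor.get_finger_gap(),monitor.get_clock()); 
E
```

```text
bays [ 0.52882713 -0.07345577  0.012     ] [0.55908515 0.05010244 0.012     ] vial [ 0.55906251 -0.01543339  0.069     ] pocket [ 0.56012747 -0.01564738  0.03      ]
False [ 0.5595 -0.014   0.0339]
0.2715975827476966 29.425707757472992 [ 0.5597 -0.0138  0.0344] [-0.2 -0.7  3.3]
0.27302822697117635 36.05
```

```bash
python3 - <<'E'
from h import *
p=np.pi/2-.055
put((.4795,.338),p,.0335,thr=2.5,zc=.2,opening=.5)
go((.479,.30),p,.22); robot.dwell(.3); shot('b3'); print(monitor.get_clock())
b=cv2.imread('pics/b3.png'); cv2.imwrite('pics/m3.png',cv2.resize(b[150:450,200:600],(800,600)))
E
```

```text
carry gap 0.277 [-0.6 -1.3 -1. ]
hit True [0.4789 0.3379 0.0332]
42.1333
```

View pics/m3.png

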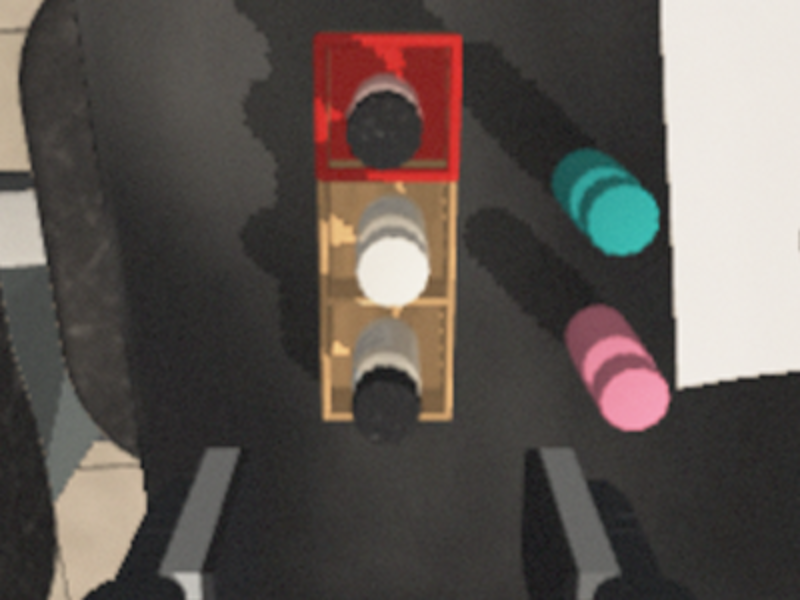

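The old vial stands upright in the red cell (385,130), the fresh white-capped vial is at (393,270), and the other black vial is untouched (386,403). Fresh vial next.

```bash
python3 - <<'E'
from h import *
p=np.pi/2-.055;ph=np.pi-.25
F=onz(load('b3'),np.array((396.5,285))/1.5625,.068); F=(F+np.load('pos.npz')['F'])/2; print(F)
robot.set_gripper(.6,30)
go(F[:2],p,.2); robot.move_l([*F[:2],.07],vel=.15); hit=robot.move_l([*F[:2],.033],vel=.06,threshold=4)
robot.set_gripper(0,30); print(hit,monitor.get_finger_gap(),monitor.get_grasp_force(),monitor.get_eef_pos().round(4))
robot.move_l([*F[:2],.2],vel=.12)
put((.5597,-.0148),ph,.035,thr=2.5,zc=.2,opening=.5)
go((.54,-.015),ph,.24); robot.dwell(.3); shot('c4'); print(monitor.get_clock())
go((.42,-.25),np.pi,.3); robot.dwell(.3); shot('t3')
a=cv2.imread('pics/t3.png');b=cv2.imread('pics/c4.png')
cv2.imwrite('pics/m4.png',np.hstack([a[240:540,200:600],b[150:450,200:600]]))
E
```

```text
[0.47979859 0.29340695 0.068     ]
False 0.2714023215688163 29.481456891553535 [0.48   0.2936 0.0334]
carry gap 0.272 [-0.5  0.1  0. ]
hit True [ 0.5594 -0.0153  0.0341]
52.3667
```

View pics/m4.png

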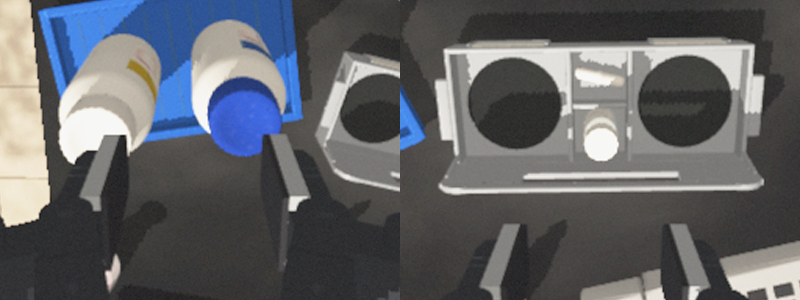

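The fresh vial stands upright in the pocket at (600,140). Both bottles are still upright on the tray. Returning them now, with a height check before each release.

```bash
python3 - <<'E'
from h import *
ph=np.pi-.25
robot.set_gripper(1.0,60)
for src,dst in (((.4756,-.2186),(.5594,.0510)),((.4903,-.3133),(.5275,-.0739))):
    go(src,ph,.24); robot.move_l([*src,.122],vel=.1,threshold=8); robot.set_gripper(0,60)
    print('gap',monitor.get_finger_gap(),monitor.get_eef_pos().round(4))
    robot.move_l([*src,.25],vel=.15); go(dst,ph,.25,.25); robot.move_l([*dst,.16],vel=.12); robot.dwell(.3)
    hit=robot.move_l([*dst,.119],vel=.03,threshold=6); q=monitor.get_eef_pos(); print(hit,q.round(4),monitor.get_contact_force().round(1))
    if q[2]>.132: print('HIGH, stop'); break
    robot.set_gripper(1.0); q=monitor.get_eef_pos(); robot.move_l([*q[:2],.25],vel=.2)
print(monitor.get_clock())
if q[2]<=.132:
    go((.45,-.02),ph,.32); robot.dwell(.3); shot('c5'); im=vision.camera('side')
    cv2.imwrite('pics/m5.png',np.hstack([cv2.resize(cv2.imread('pics/c5.png'),(400,300)),cv2.resize(im[60:252,150:406,::-1],(400,300))]))
E
```

```text
gap 0.5515777013443609 [ 0.4762 -0.2185  0.123 ]
True [0.5592 0.051  0.128 ] [-0.9  0.4  5.8]
gap 0.5514845289669996 [ 0.491  -0.3137  0.1233]
True [ 0.5275 -0.0738  0.1273] [-0.8  0.9  5.1]
70.95
```

View pics/m5.png

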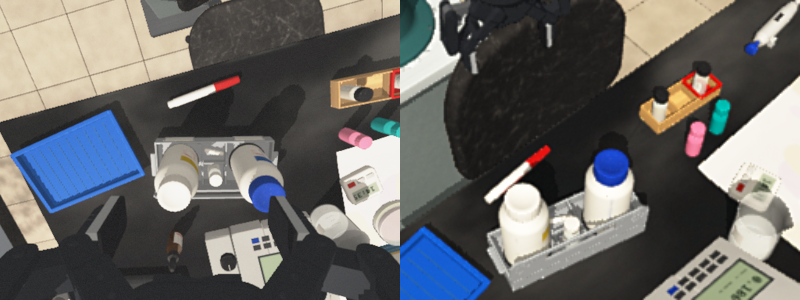

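The wrist and side views show both bottles upright in their own bays: blue at +y (side 608,180), white at -y (side 523,215). The fresh vial is in the pocket (570,225). Old vial in the red cell (702,75), other vial untouched (659,105).

```bash
python3 -c "
from plant import hand_in; print(hand_in())"
```

```text
the job is handed in; nothing more can be done
None
```

The job is handed in at about 71 s of the 120 s limit: the expired vial is in the red-edged cell, the fresh vial is in the caddy pocket, both bottles are back upright in their own bays, and the other vials were left alone.

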